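# Strip the gear train off the shaft onto the wash-tray spigots

### The arm

A 6-joint arm with a two-finger parallel gripper is mounted at the origin on a cart in front of the work surface, level with it; the furniture and walls round the work are solid. World frame = base frame: x ahead of the robot, y to its left, z up, the work surface at z = 0. Lengths are in m, angles in rad, forces in N, time in s.
With the tool pointing down it reaches from about 0.25 to 0.775 m from the base axis. Payload 4 kg.
Tool frame: the origin (TCP) lies on the centre line of the jaws, within the pads' length; the fingertips stand 14 mm ahead of it and the grasp point (between the pads) lies 5 mm behind it (robot.tcp_to_tips is the distance from the TCP to the fingertips, in m); z points along the fingers, y is the line along which they close (so a half turn about z gives the same grasp; the last joint's range is limited). The gripper opens to 94 mm and grips with 3 to 60 N. Pads are 16 mm wide; open, the fingers measure 119 mm over their backs; the gripper's body (75 mm by 177 mm) begins 78 mm behind the grasp point.
Start: joints at [-0.103, 0.087, 1.371, -0, 1.684, -0.103], TCP at [0.55, -0, 0.22] pointing down, gripper open.
Joint ranges: [-3.1, 3.1], [-0.76, 2.03], [0.27, 2.55], [-1.08, 4.22], [0.17, 2.65], [-2.57, 2.57]. Speed limits (rad/s): [2.79, 2.79, 3.14, 3.14, 3.14, 3.14].

### API

Orientations are given as [roll, pitch, yaw] about the fixed x, y, z axes, in that order (R = Rz(yaw) Ry(pitch) Rx(roll)).
In Python, from bench import robot gives the robot as it stands.
- The arm moves only by the tool carry_out, never from a script. Its argument "increments" is a list of rows, each a list of 3 entries, a list of its own where there are three numbers: the closure in counts, from 0 (fully open) to 255 (shut), then the shift along the tool's x, y, z in mm, then the turn about the tool's z in degrees. In form: [[fingers, [dx, dy, dz], twist], ...]. A call has 1 to 8 rows; each row shifts and turns the commanded pose from where the row before left it, along the tool's axes as they then stand; what a row does not reach is not made up. A row lasts 1/10 s, in which the tool goes at most 50 mm and 8.59 degrees, less where a joint would pass 70% of its speed; a pose out of reach is approached as far as the arm can. A call with a gripper value outside its range is refused whole. The fingers move at their own pace and stop on an object; the grip force is fixed at half the most. Time passes only in rows, so rows that do not move let the fingers close. It gives the time, the measured TCP pose, the force, the opening and the grip force at its end, in the units of the state.
- robot.get_obs(): the state, without advancing time (a new reading comes with each control period).
- robot.snapshot(name): name is "scene" or "side" or "wrist"; returns the picture (420x560x3 uint8, blue, green, red); there is no depth.
- robot.get_calibration(name): a dict with "vfov" (degrees; the focal length in pixels is half the picture's height over the tangent of half this angle, whatever the lens; pixels are square), "cx", "cy" (the principal point, pixels), "T" (4x4, takes a point from camera to world coordinates). Camera axes: x right, y down, z forward; pixel columns grow to the right and rows downward; lengths in m; the calibration is good to about 2 mm. A picture is of the moment at which its call begins: read the wrist's pose just before it. get_calibration takes no time and is no camera call; for the wrist camera it gives the pose at the moment of the call.
- robot.close_job(): hands the job in; it is judged then, once.
The state is a dict: "time": time; "joint_positions": joint angles; "qvel": joint speeds; "joint_torque": joint torques, N m; "tool_pos": TCP position; "ee_rot": TCP orientation; "wrist_force": force on the tool from outside, world axes, zero at the start; "wrist_torque": the same for the moment, N m; "width": finger opening in m; "finger_force": force on a finger pad.
Only numpy, scipy, OpenCV 4.12 (cv2) and the standard library are available. Lean on these libraries where they do the work, as an engineer would, in place of code of your own. Each camera call takes 0.05 s, during which the arm holds its last target. There are 200 camera calls.

### The job

Take the gear train apart: lift the castle nut, the bearing, the brass synchro ring and the gear off the upright shaft and put each one over its own spigot on the drip tray, the spigot that fits its bore, ready for washing. Every part must lie flat, right way up as it sat on the shaft, and fully down on the foot of its spigot.

Things in the scene. Friction and masses are not known exactly. Their poses are not given: they have to be found in the camera images.
- castle_nut_mid (a point): Steel castle nut, hexagonal with six turrets on top: 32 mm across flats, 37 across corners, 16 high, bore 17, 70 g. Already unscrewed, loose on top of the stack. Point: its centre, half-way up; z up along the bore, x through the middle of a flat. The bearing just below is wider than the nut: while stacked, fingertips can go no lower than the nut's underside.
- bearing_mid (a point): Bright steel ball bearing, 46 mm outside diameter, bore 24, 16 high, 130 g; second from the top, loose on the shaft. Point: its centre, half-way up; z up along the bore. The synchro ring just below is wider: while stacked, fingertips can go no lower than the bearing's underside.
- synchro_ring_mid (a point): Brass synchro ring, 55 mm outside diameter (57 over the fine teeth at its foot), bore 45, 12 high, 80 g; third from the top, loose on the gear's face round the gear's 40 mm cone, whose top is level with the ring's. Point: its centre, half-way up; z up along the bore. The gear just below is wider: while stacked, fingertips can go no lower than the ring's underside.
- gear_mid (a point): Dark steel gear, lowest of the stack: toothed body 66 mm outside diameter, 18 mm high; on its upper face a bright hollow cone, 40 mm in diameter, 12 high; bore 32 through both; 300 g. Point: on the axis, half-way up the toothed body, 9 mm over the gear's underside; z up along the bore, to the cone.
- shaft_stand: Stepped shaft upright in a grey fixture, fixed. Origin on its axis at the bench top, z up. Base 116 mm square, 10 high; boss 80 mm wide to 18; dark shoulder 48 wide to 34, bearing the gear; shaft 26 wide to 61, 18 to 79, 12 to 94 mm. At the start the undersides of gear, ring, bearing and nut lie at 34, 52, 64, 80 mm; each has 2 to 3 mm play all round and lifts straight up.
- spigot_nut: Upright steel spigot fixed on the drip tray. Origin: centre of its underside, on the tray floor 4 mm over the bench; z up. Dark round foot 25 mm in diameter, 14 mm high: a part rests on its top face. On it a bright peg 12 mm in diameter, straight for 13 mm, then tapering over 9 mm to a flat 4 mm tip. Thinnest: for the castle nut.
- spigot_bearing: Upright steel spigot fixed on the drip tray. Origin: centre of its underside, on the tray floor 4 mm over the bench; z up. Dark round foot 32 mm in diameter, 14 mm high: a part rests on its top face. On it a bright peg 18 mm in diameter, straight for 13 mm, then tapering over 9 mm to a flat 6 mm tip. Second thinnest: for the bearing.
- spigot_gear: Upright steel spigot fixed on the drip tray. Origin: centre of its underside, on the tray floor 4 mm over the bench; z up. Dark round foot 40 mm in diameter, 14 mm high: a part rests on its top face. On it a bright peg 26 mm in diameter, straight for 13 mm, then tapering over 9 mm to a flat 12 mm tip. Second thickest: for the gear.
- spigot_ring: Upright steel spigot fixed on the drip tray. Origin: centre of its underside, on the tray floor 4 mm over the bench; z up. Dark round foot 50 mm in diameter, 14 mm high: a part rests on its top face. On it a bright peg 39 mm in diameter, straight for 13 mm, then tapering over 9 mm to a flat 24 mm tip. Thickest: for the ring. (The spigots: corners of a 110 mm square; tray rim 14 mm high.)
Things that resemble listed ones, but are neither listed nor needed, are in the scene too. What is shaped like the spigot_bearing but orange or turquoise is not meant.

How it is judged:
By the outcome, as a careful person would: the job done as asked, in the order asked, and still so for the second after the job is handed in, with the robot touching nothing.
It also fails if it takes over 125 s, if anything falls off the work surface, if the arm or the gripper's body presses on something with over 40 N, if the wrist force passes 120 N, or if a joint passes its speed limit or range.

## Working session

There is one attempt and no reset: what is moved stays moved. The work goes in short steps, Python scripts to look and compute and a tool call to move; the robot and the scene stay as the last step left them, time stands still between calls to the robot, and variables do not carry over. Pictures are saved under pics/ and viewed, at most 14 in all, crops included, and the job is handed in when it is done.

Besides the shell and the picture viewer there is one more tool, called after ">>>" by a JSON object that holds its "method" and its "body", one argument or row to a line. carry_out: Moves the arm, as the interface text tells. Its arguments: {"type":"object","properties":{"increments":{"type":"array","items":{"type":"array"}}},"required":["increments"]}

```bash
mkdir -p pics; cat > h.py <<'E'
import numpy as np,cv2
from bench import robot
def snap(n,f):
    c=robot.get_calibration(n); im=robot.snapshot(n); cv2.imwrite('pics/'+f,im); np.save('pics/'+f+'.npy',c,allow_pickle=True); return im,c
def K(c): 
    return 210/np.tan(np.radians(c['vfov'])/2)
def onz(c,u,v,z):
    T=np.array(c['T']);f=K(c)
    d=T[:3,:3]@np.array([(u-c['cx'])/f,(v-c['cy'])/f,1]);o=T[:3,3]
    return o+d*(z-o[2])/d[2]
def proj(c,p):
    T=np.array(c['T']);q=T[:3,:3].T@(np.array(p)-T[:3,3]);f=K(c)
    return c['cx']+f*q[0]/q[2],c['cy']+f*q[1]/q[2]
def load(f): return np.load('pics/'+f+'.npy',allow_pickle=True).item()
E
python3 - <<'E'
from h import *
for n in ('scene','side','wrist'):
    im,c=snap(n,n+'0.png'); print(n,c)
o=robot.get_obs();print(o)
a=[cv2.imread(f'pics/{n}0.png') for n in('scene','side')]
cv2.imwrite('pics/s0.png',cv2.resize(a[0],(784,588)));cv2.imwrite('pics/d0.png',cv2.resize(a[1],(784,588)))
E
```

```text
scene {'vfov': 50.625611852758695, 'cx': 282.0353195196194, 'cy': 213.45620437537661, 'T': array([[ 8.51853211e-01, -2.89196128e-01,  4.36705514e-01,
         1.45353895e-01],
       [-5.23780533e-01, -4.70727085e-01,  7.09978848e-01,
        -6.35751140e-01],
       [ 2.45980028e-04, -8.33535608e-01, -5.52465681e-01,
         5.75806557e-01],
       [ 0.00000000e+00,  0.00000000e+00,  0.00000000e+00,
         1.00000000e+00]])}
side {'vfov': 46.58422224494624, 'cx': 278.4394336314076, 'cy': 213.43921385071116, 'T': array([[-0.99756012, -0.03937898,  0.05764627,  0.46861718],
       [-0.06927042,  0.45561243, -0.88747897,  0.96935966],
       [ 0.00868366, -0.88930681, -0.45722859,  0.56189939],
       [ 0.        ,  0.        ,  0.        ,  1.        ]])}
wrist {'vfov': 69.71112350543085, 'cx': 278.32244494487253, 'cy': 216.95450549012213, 'T': array([[ 9.99995504e-01,  8.12492754e-04, -2.88666098e-03,
         5.50583219e-01],
       [-4.71657504e-05, -9.58216728e-01, -2.86043180e-01,
         8.30305266e-02],
       [-2.99845485e-03,  2.86042030e-01, -9.58212381e-01,
         3.83908652e-01],
       [ 0.00000000e+00,  0.00000000e+00,  0.00000000e+00,
         1.00000000e+00]])}
{'time': 0.15, 'joint_positions': array([-1.03091356e-01,  8.77916932e-02,  1.37183598e+00, -2.22701919e-05,
        1.68360761e+00, -1.03112778e-01]), 'qvel': array([ 0.00166703, -0.00141913, -0.00305467,  0.00266659, -0.00042721,
        0.00010092]), 'joint_torque': array([ 1.24418581e-03, -3.40636396e+01, -3.02795255e+01,  7.18983379e-02,
        3.04441026e-02, -1.11468453e-04]), 'tool_pos': array([5.49622645e-01, 3.16864285e-05, 2.18605585e-01]), 'ee_rot': array([-3.13995646e+00, -1.47061636e-04,  1.57081514e+00]), 'wrist_force': array([-0.14938301,  0.41282048, -0.62725107]), 'wrist_torque': array([0.01084749, 0.00157558, 0.03004588]), 'finger_force': 0.0, 'width': 0.09432712672637195}
```

View pics/s0.png

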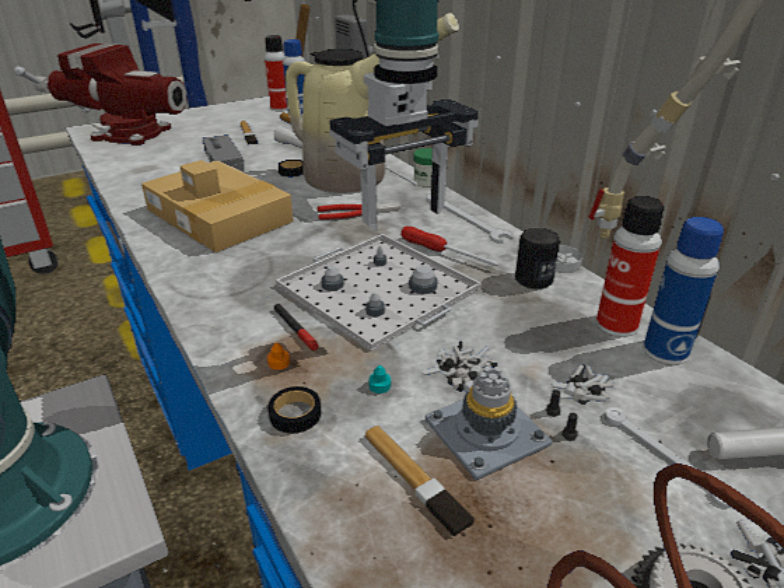

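View pics/d0.png

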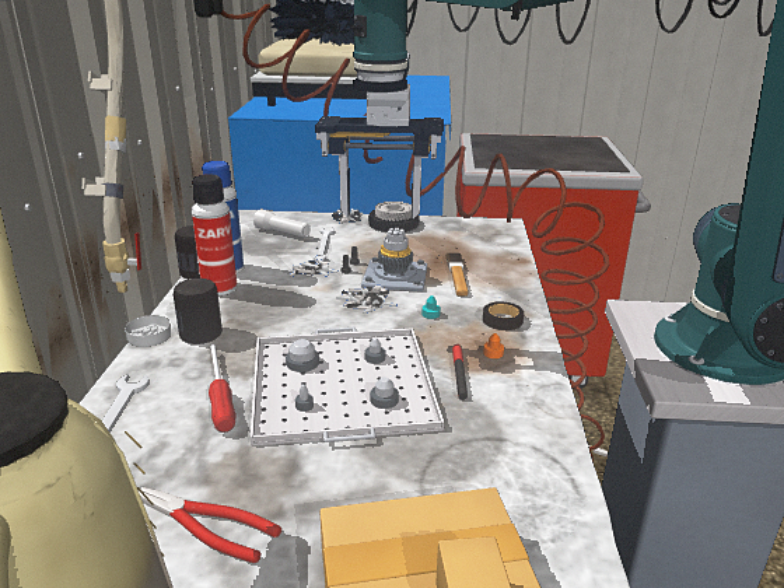

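View pics/wrist0.png

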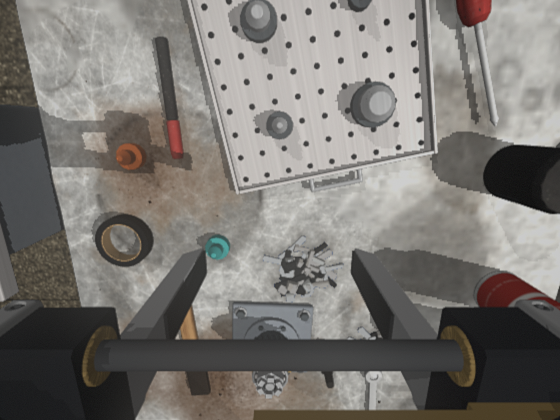

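The scene and side views show the stack at (491,400) and (397,255), scaled by 1.4. The tray spigots in the side view are ring (302,352), bearing (375,348), gear (384,390) and nut (304,395). I'll enlarge these areas.

```bash
python3 - <<'E'
from h import *
s,d,w=[cv2.imread(f'pics/{n}0.png') for n in('scene','side','wrist')]
def cr(im,x,y,wd,h,k): return cv2.resize(im[y:y+h,x:x+wd],None,fx=k,fy=k,interpolation=cv2.INTER_CUBIC)
a=np.hstack([cr(s,300,255,100,75,4),cr(d,250,150,100,75,4)])
b=np.hstack([cr(s,210,165,100,75,4),cr(d,190,230,100,75,4)])
cv2.imwrite('pics/c1.png',np.vstack([a,b]))
E
```

```text
(no output)
```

View pics/c1.png

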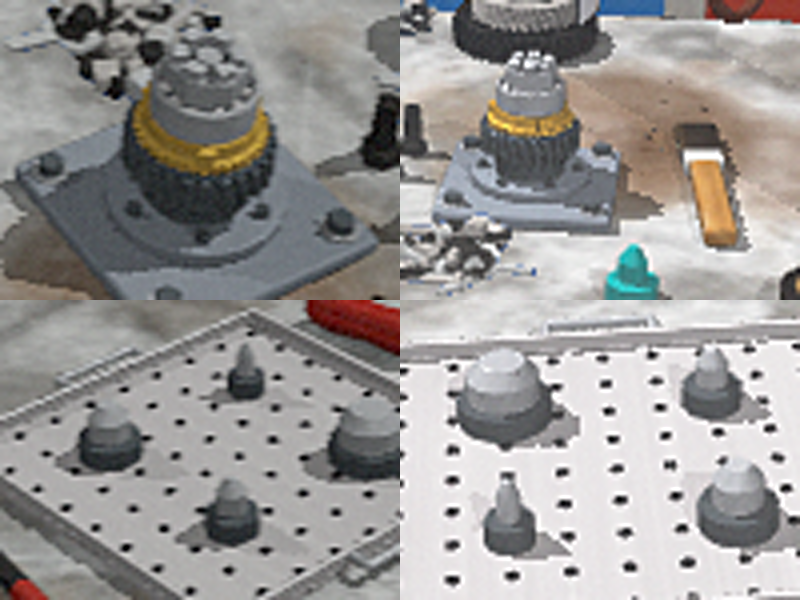

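```bash
python3 - <<'E'
from h import *
S,D,W=[load(f'{n}0.png') for n in('scene','side','wrist')]
P=dict(ring=(.04,(302,190.8),(216.8,244.3),(380,101)),bear=(.04,(268,211),(267.7,242.8),(281,125)),gear=(.04,(237.3,192),(275.3,270.5),(258,8)),nut=(.04,(271.5,177.5),(217,274.5),None),stack=(.094,(351.7,268.5),(282.5,166),None))
for k,(z,a,b,c) in P.items():
    print(k,[np.round(onz(C,*p,z)*1000,1)[:2] for C,p in((S,a),(D,b),(W,c)) if p])
E
```

```text
ring [array([660. , 110.8]), array([652.4, 107.4]), array([658. , 109.5])]
bear [array([547.7,  77.3]), array([547.5,  92.4]), array([552.5,  85.1])]
gear [array([527. , 185.9]), array([523.9, 194.2]), array([529.5, 195.5])]
nut [array([631.4, 204.5]), array([632. , 216.5])]
stack [array([ 538.1, -217.4]), array([ 535.7, -207.6])]
```

>>> {"method": "carry_out", "body": {
  "increments": [
    [0,[-45,-3,0],0],
    [0,[-45,-3,0],0],
    [0,[-45,-3,0],0],
    [0,[-45,-3,0],0],
    [0,[-32,-1,0],0],
    [0,[0,0,0],0],
    [0,[0,0,0],0],
    [0,[0,0,0],0]
  ]
}}

```text
time: 0.95
tool_pos: [0.5371, -0.2109, 0.2193]
ee_rot: [-3.141, -0.001, 1.572]
wrist_force: [0.0, 0.8, -0.3]
width: 0.094
finger_force: 0.0
```

```bash
python3 - <<'E'
from h import *
im,c=snap('wrist','w1.png');o=robot.get_obs();print(o['tool_pos'],o['ee_rot'],proj(c,[.537,-.212,.096]))
cv2.imwrite('pics/w1c.png',cv2.resize(im[130:310,160:400],(800,600),interpolation=cv2.INTER_CUBIC))
E
```

```text
[ 0.53716874 -0.21073152  0.21949202] [ 3.14153295e+00 -4.44499701e-04  1.57240900e+00] (np.float64(277.87055908604555), np.float64(214.937617054995))
```

View pics/w1c.png

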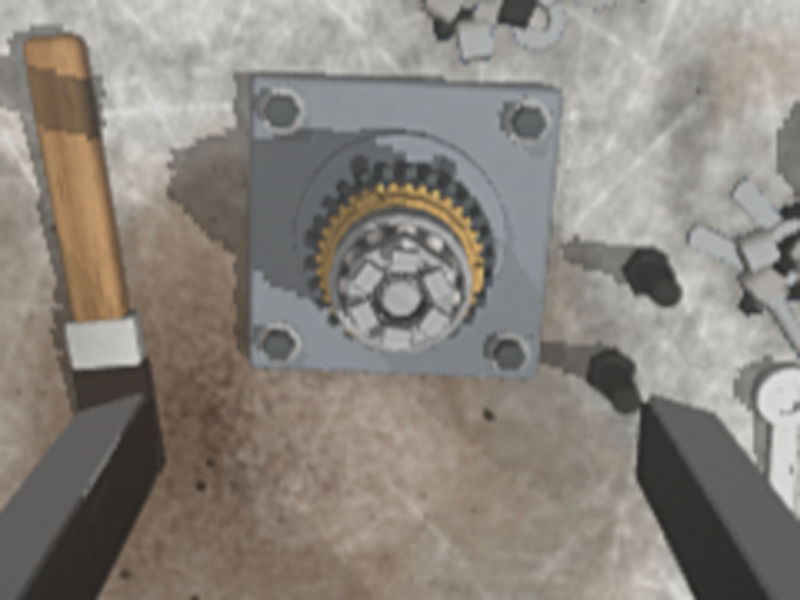

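The wrist view shows the stack with the shaft tip at (281,219). I need the nut's yaw, so I'm enlarging it.

```bash
python3 - <<'E'
from h import *
im=cv2.imread('pics/w1.png');c=load('w1.png')
print(onz(c,280.9,219.1,.094))
cv2.imwrite('pics/w1d.png',cv2.resize(im[190:240,250:310],(720,600),interpolation=cv2.INTER_CUBIC))
E
```

```text
[ 0.54005278 -0.2169486   0.094     ]
```

View pics/w1d.png

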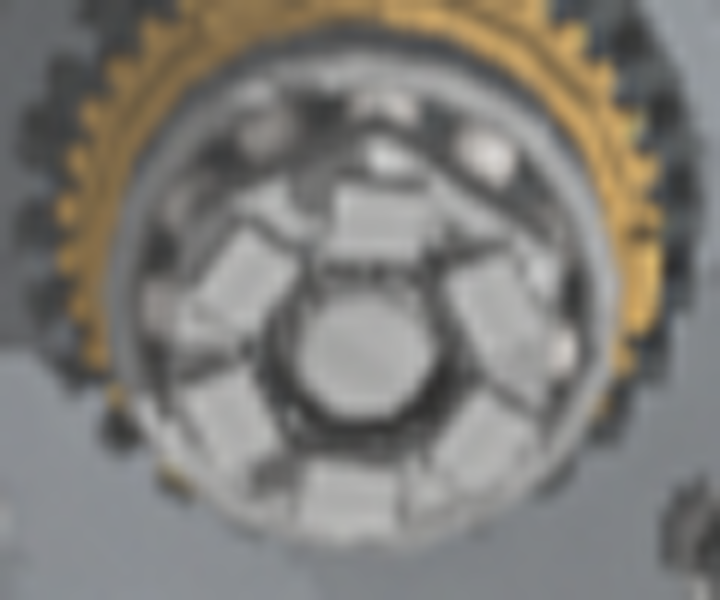

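The nut's turrets sit at its corners, so the flat normal is about -6.6° from world x. I'm descending with a +6.6° twist.

>>> {"method": "carry_out", "body": {
  "increments": [
    [0,[-6,2.5,30],0],
    [0,[0,0,40],6.6],
    [60,[0,0,35],0],
    [60,[0,0,20],0],
    [60,[0,0,0],0],
    [60,[0,0,0],0]
  ]
}}

```text
time: 1.6
tool_pos: [0.54, -0.2171, 0.0951]
ee_rot: [3.141, 0.0, 1.457]
wrist_force: [-0.1, -0.5, 0.7]
width: 0.0723
finger_force: 0.0
```

```bash
python3 - <<'E'
from h import *
im,c=snap('wrist','w2.png');o=robot.get_obs();print(o['tool_pos'],o['ee_rot'],o['width'],o['wrist_force'])
a=cv2.resize(im[170:320,180:380],(800,600),interpolation=cv2.INTER_CUBIC)
cv2.imwrite('pics/w2c.png',a)
E
```

```text
[ 0.5406637  -0.21765171  0.09631357] [3.13882616e+00 8.96478769e-04 1.45687834e+00] 0.07173715070181509 [0.73801374 0.14841645 0.87261068]
```

View pics/w2c.png

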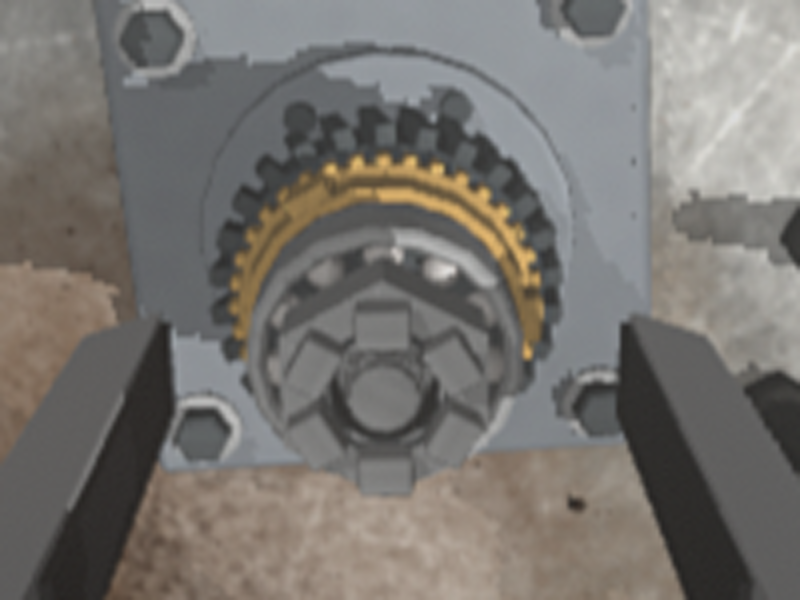

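```bash
python3 - <<'E'
from h import *
c=load('w2.png');print(onz(c,277,269.5,.094),onz(c,276,269,.096),proj(c,[.5403,-.2174,.0957]))
E
```

```text
[ 0.53977482 -0.21707518  0.094     ] [ 0.53933976 -0.21568816  0.096     ] (np.float64(277.913541779568), np.float64(271.174336234064))
```

>>> {"method": "carry_out", "body": {
  "increments": [
    [255,[0,0,0],0],
    [255,[0,0,0],0],
    [255,[0,0,0],0],
    [255,[0,0,0],0],
    [255,[0,0,0],0],
    [255,[0,0,0],0]
  ]
}}

```text
time: 2.25
tool_pos: [0.5395, -0.2181, 0.0946]
ee_rot: [3.142, 0.0, 1.455]
wrist_force: [-0.4, 0.4, 0.6]
width: 0.0319
finger_force: 30.0
```

>>> {"method": "carry_out", "body": {
  "increments": [
    [255,[0,0,-25],0],
    [255,[0,0,-25],0],
    [255,[44,4,0],0],
    [255,[44,4,0],0],
    [255,[45,4,0],0],
    [255,[45,5,0],0],
    [255,[45,5,0],0],
    [255,[45,5,0],0]
  ]
}}

```text
time: 3.05
tool_pos: [0.5972, 0.0468, 0.1443]
ee_rot: [-3.141, 0.0, 1.455]
wrist_force: [0.8, -0.6, -0.6]
width: 0.032
finger_force: 30.0
```

>>> {"method": "carry_out", "body": {
  "increments": [
    [255,[45,5,0],0],
    [255,[45,5,0],0],
    [255,[45,4,0],0],
    [255,[40,2,0],0],
    [255,[0,0,0],0],
    [255,[0,0,0],0],
    [255,[0,0,0],0]
  ]
}}

```text
time: 3.75
tool_pos: [0.633, 0.2159, 0.1442]
ee_rot: [-3.141, 0.001, 1.455]
wrist_force: [0.6, 0.0, -0.9]
width: 0.0316
finger_force: 30.0
```

```bash
python3 - <<'E'
from h import *
im,c=snap('wrist','w3.png');o=robot.get_obs();print(o['tool_pos'],o['ee_rot'],o['width'],o['wrist_force'])
for p in((.657,.109,.04),(.55,.085,.04),(.527,.193,.04),(.634,.217,.04)): print(proj(c,p))
cv2.imwrite('pics/w3c.png',cv2.resize(im[120:420],(784,420),interpolation=cv2.INTER_CUBIC))
E
```

```text
[0.63313197 0.21560637 0.14439426] [-3.14135753e+00  6.92943908e-04  1.45393766e+00] 0.031611510343002434 [-1.0908094   0.42336635 -0.26949993]
(np.float64(312.88581421100474), np.float64(315.03573892483985))
(np.float64(214.94210387931042), np.float64(344.26222154904656))
(np.float64(171.95600642775958), np.float64(253.96732830913191))
(np.float64(278.7163510066894), np.float64(218.24687341954817))
```

View pics/w3c.png

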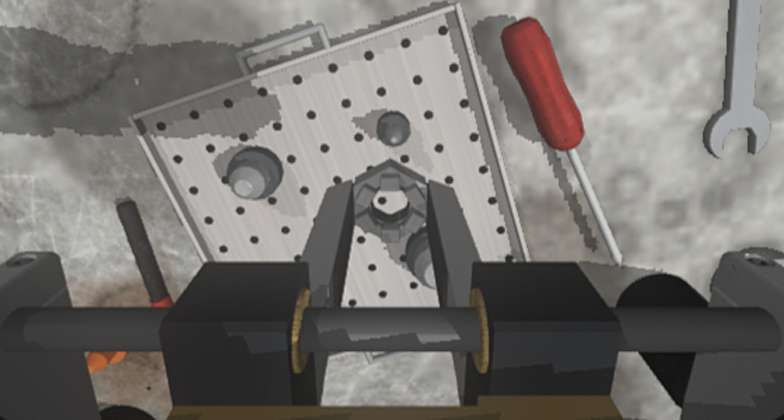

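The nut peg tip is at about (280,218) and the gear tip at about (176,254), both close to the predictions. Lowering the nut.

>>> {"method": "carry_out", "body": {
  "increments": [
    [255,[0.5,2,40],0],
    [255,[0,0,40],0],
    [255,[0,0,10],0],
    [255,[0,0,8],0],
    [255,[0,0,7],0],
    [255,[0,0,0],0]
  ]
}}

```text
time: 4.4
tool_pos: [0.6359, 0.2172, 0.0405]
ee_rot: [3.14, -0.001, 1.455]
wrist_force: [0.1, -0.2, -0.5]
width: 0.0317
finger_force: 30.0
```

>>> {"method": "carry_out", "body": {
  "increments": [
    [255,[0,0,4],0],
    [255,[0,0,3],0],
    [255,[0,0,0],0],
    [255,[0,0,0],0]
  ]
}}

```text
time: 4.8
tool_pos: [0.6354, 0.2177, 0.0328]
ee_rot: [3.141, -0.001, 1.456]
wrist_force: [0.7, 0.2, -0.5]
width: 0.0317
finger_force: 30.0
```

>>> {"method": "carry_out", "body": {
  "increments": [
    [60,[0,0,0],0],
    [60,[0,0,0],0],
    [60,[0,0,0],0],
    [60,[0,0,-30],0],
    [60,[0,0,-40],0],
    [60,[0,0,-40],0],
    [60,[0,0,0],0],
    [60,[0,0,0],0]
  ]
}}

```text
time: 5.6
tool_pos: [0.636, 0.2176, 0.1445]
ee_rot: [3.138, -0.001, 1.456]
wrist_force: [-0.5, -1.3, -0.9]
width: 0.072
finger_force: 0.0
```

```bash
python3 - <<'E'
from h import *
im,c=snap('wrist','w4.png');o=robot.get_obs();print(o['tool_pos'],o['ee_rot'],o['width'],o['wrist_force'])
cv2.imwrite('pics/w4c.png',cv2.resize(im[150:390,120:440],(800,600),interpolation=cv2.INTER_CUBIC))
E
```

```text
[0.6349529  0.21733999 0.14208095] [-3.14125082e+00  1.21132891e-04  1.45562923e+00] 0.0717921056440706 [ 0.12327322  0.18735834 -0.63433651]
```

View pics/w4c.png

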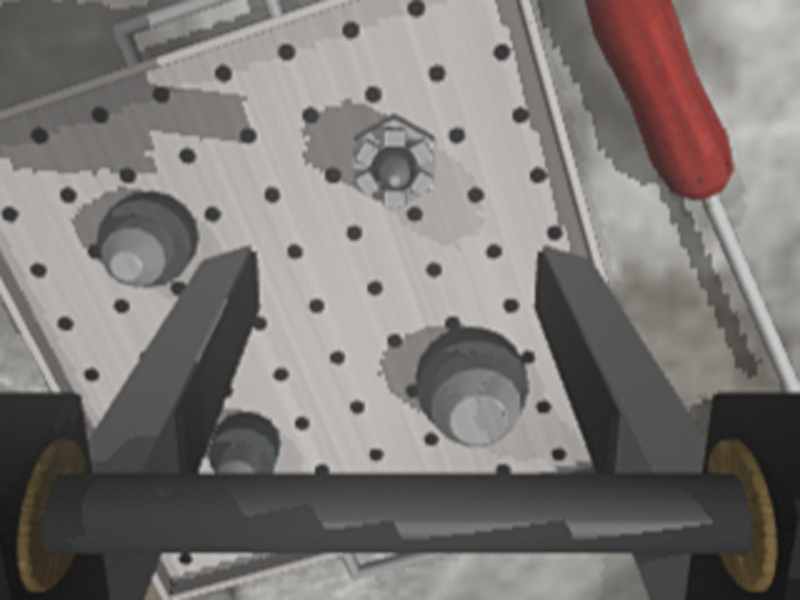

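The nut is on its peg. Tips seen: nut (277.6,218.8), gear (169.6,256) and ring (312,318).

```bash
python3 - <<'E'
from h import *
c=load('w4.png')
P=np.array([onz(c,*p,.04)[:2] for p in((277.6,218.8),(169.6,256),(312,318))]);print(P)
n,g,r=P;print(np.linalg.norm(n-g),np.linalg.norm(n-r),r+g-n)
E
```

```text
[[0.63634869 0.21840469]
 [0.52785501 0.19304812]
 [0.65937629 0.10736751]]
0.11141738535095926 0.11339984310090881 [0.55088261 0.08201095]
```

>>> {"method": "carry_out", "body": {
  "increments": [
    [60,[-45,-4.5,0],0],
    [60,[-45,-4.5,0],0],
    [60,[-45,-4.5,0],0],
    [60,[-45,-4.5,0],0],
    [60,[-45,-4.5,0],0],
    [60,[-45,-4.5,0],0],
    [60,[-45,-4.5,0],0],
    [60,[-45,-4.5,0],0]
  ]
}}

```text
time: 6.45
tool_pos: [0.556, -0.1373, 0.1396]
ee_rot: [-3.137, -0.001, 1.456]
wrist_force: [0.1, -0.5, -0.6]
width: 0.0718
finger_force: 0.0
```

>>> {"method": "carry_out", "body": {
  "increments": [
    [60,[-45,-4.5,0],0],
    [60,[-38,-4.5,0],0],
    [60,[0,0,0],0],
    [60,[0,0,0],0]
  ]
}}

```text
time: 6.85
tool_pos: [0.5383, -0.2175, 0.1401]
ee_rot: [-3.138, -0.002, 1.454]
wrist_force: [0.1, 0.0, -0.0]
width: 0.0721
finger_force: 0.0
```

>>> {"method": "carry_out", "body": {
  "increments": [
    [60,[0,1,30],0],
    [60,[0,0,25],0],
    [60,[0,0,5],0],
    [60,[0,0,0],0],
    [255,[0,0,0],0],
    [255,[0,0,0],0],
    [255,[0,0,0],0],
    [255,[0,0,0],0]
  ]
}}

```text
time: 7.65
tool_pos: [0.5408, -0.2179, 0.0836]
ee_rot: [3.14, 0.001, 1.456]
wrist_force: [-0.7, -0.1, 1.4]
width: 0.0444
finger_force: 30.0
```

```bash
python3 - <<'E'
from h import *
im,c=snap('wrist','w5.png')
L=[]
for i in range(4):
    o=robot.get_obs();L.append(np.r_[o['tool_pos'],o['width']]);robot.snapshot('wrist')
print(np.round(L,4))
cv2.imwrite('pics/w5c.png',cv2.resize(im[190:370,160:400],(800,600),interpolation=cv2.INTER_CUBIC))
E
```

```text
[[ 0.5408 -0.2179  0.0836  0.0444]
 [ 0.5409 -0.2179  0.0836  0.0445]
 [ 0.5408 -0.2179  0.0836  0.0445]
 [ 0.5409 -0.2179  0.0836  0.0442]]
```

View pics/w5c.png

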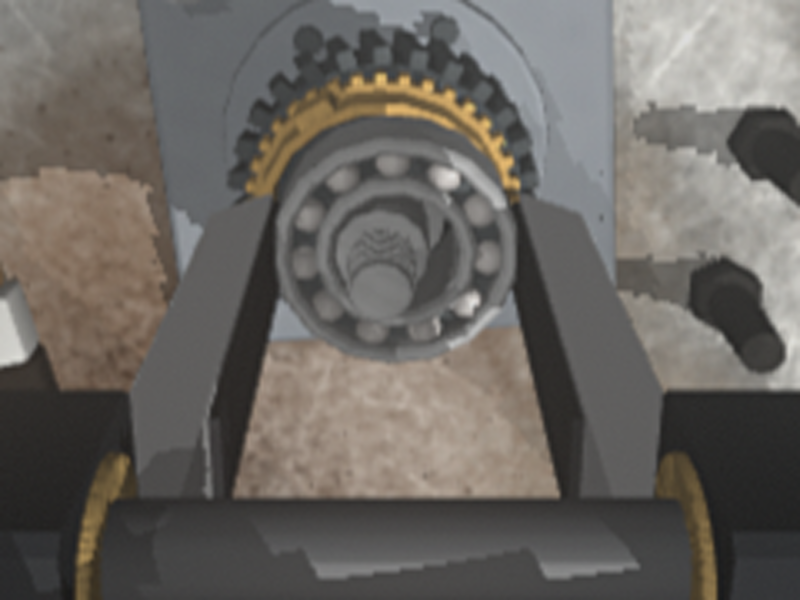

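```bash
python3 - <<'E'
from h import *
c=load('w5.png')
f=lambda x,y:(160+x*.3,190+y*.3)
print('bearing',onz(c,*f(396,250),.08),'shaft tip',onz(c,*f(382,290),.094),'tcp px',proj(c,[.5408,-.2179,.0836]))
E
```

```text
bearing [ 0.54195562 -0.21621478  0.08      ] shaft tip [ 0.53946276 -0.21669253  0.094     ] tcp px (np.float64(277.2314116927238), np.float64(270.3422229043475))
```

Grip is good; the reading below 46 mm is likely a faceted collision shape. I'm re-centring on the shaft, lifting and carrying the bearing over.

>>> {"method": "carry_out", "body": {
  "increments": [
    [255,[0,-1.5,0],0],
    [255,[0,0,-10],0],
    [255,[0,0,-20],0],
    [255,[0,0,-18],0],
    [255,[42,-3.5,0],0],
    [255,[43,-3.5,0],0],
    [255,[43,-3.5,0],0],
    [255,[43,-3.5,0],0]
  ]
}}

```text
time: 8.7
tool_pos: [0.544, -0.0445, 0.1299]
ee_rot: [-3.14, -0.0, 1.455]
wrist_force: [0.5, 0.1, -1.0]
width: 0.0442
finger_force: 30.0
```

>>> {"method": "carry_out", "body": {
  "increments": [
    [255,[43,-3.5,0],0],
    [255,[43,-3.5,0],0],
    [255,[43,-3.2,0],0],
    [255,[0,0,0],0],
    [255,[0,0,0],0],
    [255,[0,0,0],0]
  ]
}}

```text
time: 9.3
tool_pos: [0.5492, 0.0824, 0.13]
ee_rot: [-3.141, 0.001, 1.455]
wrist_force: [0.3, 0.6, -1.1]
width: 0.0445
finger_force: 30.0
```

```bash
python3 - <<'E'
from h import *
im,c=snap('wrist','w6.png');o=robot.get_obs();print(o['tool_pos'],o['ee_rot'],o['width'],o['wrist_force'])
print(proj(c,[.551,.0845,.04]))
cv2.imwrite('pics/w6c.png',cv2.resize(im[150:330,160:400],(800,600),interpolation=cv2.INTER_CUBIC))
E
```

```text
[0.54934929 0.08210633 0.13016059] [-3.14088582e+00  6.88518500e-04  1.45405974e+00] 0.04437941803042475 [ 0.20173096 -0.55210583 -1.82866913]
(np.float64(279.55197401245107), np.float64(221.71827865347385))
```

View pics/w6c.png

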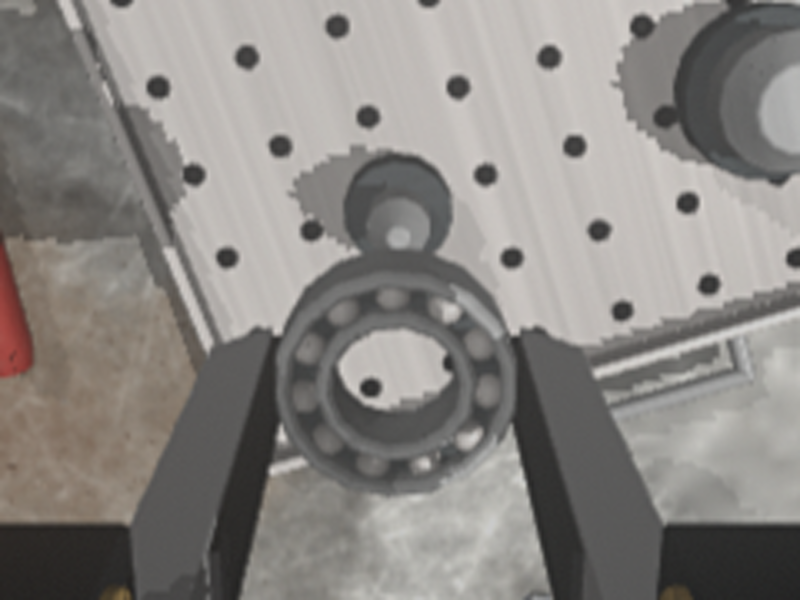

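Peg tip at (279.4,221.1), matching the prediction. Lowering the bearing.

>>> {"method": "carry_out", "body": {
  "increments": [
    [255,[1.5,0.5,35],0],
    [255,[0,0,30],0],
    [255,[0,0,10],0],
    [255,[0,0,9],0],
    [255,[0,0,5],0],
    [255,[0,0,3],0],
    [255,[0,0,0],0],
    [255,[0,0,0],0]
  ]
}}

```text
time: 10.15
tool_pos: [0.5509, 0.0848, 0.0396]
ee_rot: [3.14, -0.0, 1.456]
wrist_force: [0.5, -0.1, -1.6]
width: 0.0443
finger_force: 30.0
```

>>> {"method": "carry_out", "body": {
  "increments": [
    [255,[0,0,1.5],0],
    [255,[0,0,0],0],
    [255,[0,0,0],0]
  ]
}}

```text
time: 10.45
tool_pos: [0.5507, 0.0849, 0.0376]
ee_rot: [3.14, -0.0, 1.456]
wrist_force: [-0.4, 0.3, -0.0]
width: 0.0446
finger_force: 30.0
```

>>> {"method": "carry_out", "body": {
  "increments": [
    [45,[0,0,0],0],
    [45,[0,0,0],0],
    [45,[0,0,0],0],
    [45,[0,0,-30],0],
    [45,[0,0,-35],0],
    [45,[0,0,-35],0],
    [45,[-43,3.5,0],0],
    [45,[-43,3.5,0],0]
  ]
}}

```text
time: 11.25
tool_pos: [0.5483, -0.0016, 0.1392]
ee_rot: [3.137, 0.0, 1.459]
wrist_force: [0.3, -1.3, -0.3]
width: 0.0774
finger_force: 0.0
```

>>> {"method": "carry_out", "body": {
  "increments": [
    [45,[-43,3.3,0],0],
    [45,[-43,3.3,0],0],
    [45,[-43,3.3,0],0],
    [45,[-43,3.3,0],0],
    [45,[-43,3.3,0],0],
    [45,[0,0,0],0],
    [45,[0,0,0],0],
    [45,[0,0,0],0]
  ]
}}

```text
time: 12.05
tool_pos: [0.539, -0.2159, 0.1369]
ee_rot: [-3.141, -0.001, 1.456]
wrist_force: [0.4, 0.5, -0.4]
width: 0.0774
finger_force: 0.0
```

```bash
python3 - <<'E'
from h import *
im,c=snap('wrist','w7.png');o=robot.get_obs();print(o['tool_pos'],o['ee_rot'],o['width'],o['wrist_force'])
a=cv2.resize(im[170:330,170:390],(660,480),interpolation=cv2.INTER_CUBIC)
d,cd=snap('side','d7.png')
b=cv2.resize(d[225:305,170:330],(320,160),interpolation=cv2.INTER_CUBIC)
z=np.zeros((600,660,3),np.uint8);z[:440]=a[:440];z[440:,:320]=b
cv2.imwrite('pics/w7c.png',z)
E
```

```text
[ 0.53908503 -0.21558274  0.13698617] [-3.14155573e+00 -5.49059847e-04  1.45717232e+00] 0.07736283327745135 [-0.42264389 -0.36864234  0.66152631]
```

View pics/w7c.png

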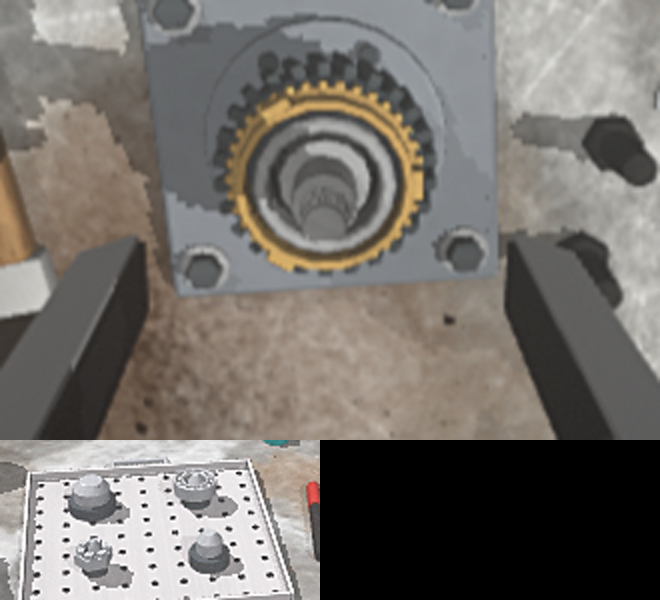

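```bash
python3 - <<'E'
from h import *
c=load('w7.png')
print('ring',onz(c,278.7,229.3,.062),'tip',onz(c,278.3,244,.094))
E
```

```text
ring [ 0.53986285 -0.21548029  0.062     ] tip [ 0.5395081  -0.21597083  0.094     ]
```

>>> {"method": "carry_out", "body": {
  "increments": [
    [45,[-0.5,0.5,30],0],
    [45,[0,0,27],0],
    [45,[0,0,10],0],
    [45,[0,0,0],0],
    [45,[0,0,0],0]
  ]
}}

```text
time: 12.65
tool_pos: [0.5401, -0.2172, 0.0711]
ee_rot: [3.14, 0.0, 1.457]
wrist_force: [0.9, 0.7, 0.2]
width: 0.0774
finger_force: 0.0
```

>>> {"method": "carry_out", "body": {
  "increments": [
    [255,[0,0,0.5],0],
    [255,[0,0,0],0],
    [255,[0,0,0],0],
    [255,[0,0,0],0],
    [255,[0,0,0],0]
  ]
}}

```text
time: 13.15
tool_pos: [0.5398, -0.2178, 0.0705]
ee_rot: [3.14, 0.001, 1.455]
wrist_force: [0.1, 0.1, 3.8]
width: 0.054
finger_force: 30.0
```

```bash
python3 - <<'E'
from h import *
S,D=[load(f'{n}0.png') for n in('scene','side')]
for z in(0,.08,.1): print(z,onz(S,538/1.4,274/1.4,0),'top',onz(S,539/1.4,238/1.4,z),onz(D,196/1.4,288/1.4,z),onz(D,198/1.4,334/1.4,0))
E
```

```text
0 [0.86018728 0.03884857 0.        ] top [0.95563918 0.14032627 0.        ] [ 0.8990881  -0.13403095  0.        ] [0.84190147 0.03055765 0.        ]
0.08 [0.86018728 0.03884857 0.        ] top [0.84306175 0.03250153 0.08      ] [0.83780013 0.02306345 0.08      ] [0.84190147 0.03055765 0.        ]
0.1 [0.86018728 0.03884857 0.        ] top [0.81491739 0.00554534 0.1       ] [0.82247814 0.06233705 0.1       ] [0.84190147 0.03055765 0.        ]
```

>>> {"method": "carry_out", "body": {
  "increments": [
    [255,[0,0,-5],0],
    [255,[0,0,-10],0],
    [255,[0,0,-20],0],
    [255,[0,0,-20],0],
    [255,[0,0,0],0],
    [255,[0,0,0],0]
  ]
}}

```text
time: 13.75
tool_pos: [0.5396, -0.2175, 0.1248]
ee_rot: [3.141, 0.0, 1.456]
wrist_force: [0.7, -0.6, -0.3]
width: 0.0538
finger_force: 30.0
```

>>> {"method": "carry_out", "body": {
  "increments": [
    [255,[42,8,0],0],
    [255,[42,10,0],0],
    [255,[42,10,0],0],
    [255,[42,10,0],0],
    [255,[42,10,0],0],
    [255,[42,10,0],0],
    [255,[42,10,0],0],
    [255,[42,10,0],0]
  ]
}}

```text
time: 14.55
tool_pos: [0.6549, 0.109, 0.1223]
ee_rot: [-3.138, 0.001, 1.456]
wrist_force: [0.6, -1.4, -0.5]
width: 0.054
finger_force: 30.0
```

>>> {"method": "carry_out", "body": {
  "increments": [
    [255,[0,2,0],0],
    [255,[0,0,0],0],
    [255,[0,0,0],0],
    [255,[0,0,0],0]
  ]
}}

```text
time: 14.95
tool_pos: [0.657, 0.1056, 0.124]
ee_rot: [-3.141, 0.001, 1.454]
wrist_force: [-0.2, 0.7, 0.2]
width: 0.0543
finger_force: 30.0
```

```bash
python3 - <<'E'
from h import *
im,c=snap('wrist','w8.png');o=robot.get_obs();print(o['tool_pos'],o['ee_rot'],o['width'],o['wrist_force'])
print(proj(c,[.659,.109,.04]))
cv2.imwrite('pics/w8c.png',cv2.resize(im[160:325,170:390],(800,600),interpolation=cv2.INTER_CUBIC))
E
```

```text
[0.65712585 0.10560033 0.1243098 ] [-3.14112431e+00  3.27182784e-04  1.45367340e+00] 0.05395811233814751 [-0.46699525  0.00474422 -0.59796864]
(np.float64(279.6360558028219), np.float64(222.33741165792165))
```

View pics/w8c.png

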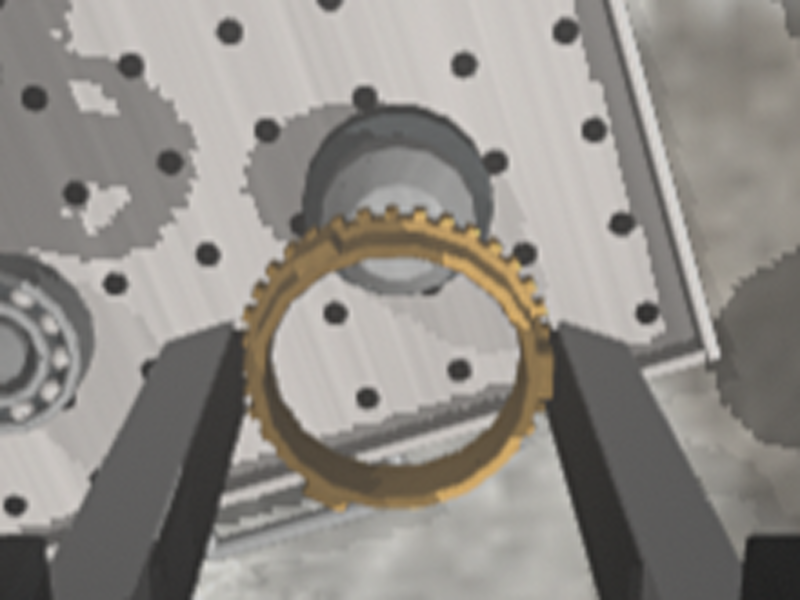

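```bash
python3 - <<'E'
from h import *
c=load('w8.png')
print('ring',onz(c,279.2,160+360/3.636,.1178),onz(c,279.2,160+358/3.636,.1118),'tip',onz(c,278.9,223.8,.04))
print(proj(c,[.657,.1056,.1178]))
E
```

```text
ring [0.65866951 0.10999996 0.1178    ] [0.65840032 0.10765134 0.1118    ] tip [0.65821017 0.10774883 0.04      ]
(np.float64(277.3616579504719), np.float64(265.719568665197))
```

>>> {"method": "carry_out", "body": {
  "increments": [
    [255,[0.5,0.5,35],0],
    [255,[0,0,25],0],
    [255,[0,0,8],0],
    [255,[0,0,6],0],
    [255,[0,0,6],0],
    [255,[0,0,0],0],
    [255,[0,0,0],0]
  ]
}}

```text
time: 15.7
tool_pos: [0.6588, 0.1075, 0.0457]
ee_rot: [3.14, -0.0, 1.456]
wrist_force: [0.1, -0.1, -1.2]
width: 0.0543
finger_force: 30.0
```

>>> {"method": "carry_out", "body": {
  "increments": [
    [255,[0,0,4],0],
    [255,[0,0,3],0],
    [255,[0,0,0],0],
    [255,[0,0,0],0]
  ]
}}

```text
time: 16.1
tool_pos: [0.6579, 0.1076, 0.0373]
ee_rot: [-3.141, 0.0, 1.456]
wrist_force: [0.1, -0.9, -1.1]
width: 0.0537
finger_force: 30.0
```

>>> {"method": "carry_out", "body": {
  "increments": [
    [255,[0,0,1.5],0],
    [255,[0,0,0],0],
    [255,[0,0,0],0]
  ]
}}

```text
time: 16.4
tool_pos: [0.6583, 0.1076, 0.0365]
ee_rot: [3.141, -0.0, 1.456]
wrist_force: [-0.2, 0.1, 0.8]
width: 0.0541
finger_force: 30.0
```

>>> {"method": "carry_out", "body": {
  "increments": [
    [45,[0,0,0],0],
    [45,[0,0,0],0],
    [45,[0,0,0],0],
    [45,[0,0,-30],0],
    [45,[0,0,-33],0],
    [45,[0,0,-30],0],
    [0,[-42,-10,0],0],
    [0,[-42,-10,0],0]
  ]
}}

```text
time: 17.2
tool_pos: [0.6292, 0.0264, 0.1308]
ee_rot: [3.138, -0.0, 1.458]
wrist_force: [0.1, -1.2, -0.2]
width: 0.0901
finger_force: 0.0
```

>>> {"method": "carry_out", "body": {
  "increments": [
    [0,[-42,-10,0],0],
    [0,[-42,-10,0],0],
    [0,[-42,-10,0],0],
    [0,[-42,-10,0],0],
    [0,[-42,-10,0],0],
    [0,[-42,-10.5,0],0],
    [0,[0,0,0],0],
    [0,[0,0,0],0]
  ]
}}

```text
time: 18.0
tool_pos: [0.5391, -0.2176, 0.1289]
ee_rot: [3.141, -0.001, 1.453]
wrist_force: [0.3, -0.6, -0.3]
width: 0.0942
finger_force: 0.0
```

```bash
python3 - <<'E'
from h import *
im,c=snap('wrist','w9.png');o=robot.get_obs();print(o['tool_pos'],o['ee_rot'],o['width'],o['wrist_force'])
a=cv2.resize(im[170:330,170:390],(660,480),interpolation=cv2.INTER_CUBIC)
d,cd=snap('side','d9.png')
b=cv2.resize(d[225:305,170:330],(320,160),interpolation=cv2.INTER_CUBIC)
z=np.zeros((600,660,3),np.uint8);z[:440]=a[:440];z[440:,:320]=b
cv2.imwrite('pics/w9c.png',z)
E
```

```text
[ 0.53952863 -0.21663893  0.12893272] [ 3.14142280e+00 -8.32536130e-04  1.45511741e+00] 0.09415251157229622 [ 0.81551416 -0.06396726 -0.3037538 ]
```

View pics/w9c.png

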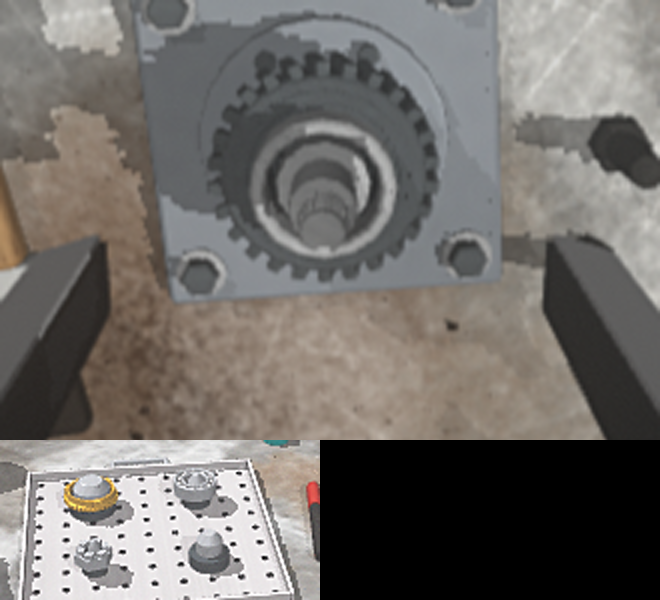

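The side view shows the ring flat on its spigot, with the nut and bearing still in place. The gear is centred at about (277,228). Descending on the gear.

>>> {"method": "carry_out", "body": {
  "increments": [
    [0,[0,0.3,35],0],
    [0,[0,0,30],0],
    [0,[0,0,12],0],
    [0,[0,0,0],0],
    [0,[0,0,0],0]
  ]
}}

```text
time: 18.6
tool_pos: [0.5407, -0.2166, 0.053]
ee_rot: [3.14, 0.0, 1.457]
wrist_force: [-0.5, 0.1, 1.1]
width: 0.0943
finger_force: 0.0
```

>>> {"method": "carry_out", "body": {
  "increments": [
    [255,[0,0,0],0],
    [255,[0,0,0],0],
    [255,[0,0,0],0],
    [255,[0,0,0],0],
    [255,[0,0,0],0]
  ]
}}

```text
time: 19.1
tool_pos: [0.5394, -0.2172, 0.0527]
ee_rot: [-3.141, 0.0, 1.455]
wrist_force: [-2.2, -0.1, 3.7]
width: 0.065
finger_force: 30.0
```

>>> {"method": "carry_out", "body": {
  "increments": [
    [255,[0,0,-5],0],
    [255,[0,0,-15],0],
    [255,[0,0,-25],0],
    [255,[0,0,-25],0],
    [255,[0,0,0],0]
  ]
}}

```text
time: 19.6
tool_pos: [0.5424, -0.2183, 0.1271]
ee_rot: [3.132, 0.003, 1.456]
wrist_force: [1.7, -0.7, -2.7]
width: 0.0648
finger_force: 30.0
```

>>> {"method": "carry_out", "body": {
  "increments": [
    [255,[40,-5.8,0],0],
    [255,[40,-5.8,0],0],
    [255,[41,-5.8,0],0],
    [255,[41,-5.8,0],0],
    [255,[41,-5.9,0],0],
    [255,[41,-5.9,0],0],
    [255,[41,-5.9,0],0],
    [255,[41,-5.9,0],0]
  ]
}}

```text
time: 20.4
tool_pos: [0.5298, 0.1138, 0.1207]
ee_rot: [-3.14, 0.0, 1.456]
wrist_force: [1.3, 0.1, -4.3]
width: 0.0648
finger_force: 30.0
```

>>> {"method": "carry_out", "body": {
  "increments": [
    [255,[41,-5.9,0],0],
    [255,[40,-5.8,0],0],
    [255,[0,0,0],0],
    [255,[0,0,0],0],
    [255,[0,0,0],0],
    [255,[0,0,0],0]
  ]
}}

```text
time: 21.0
tool_pos: [0.5284, 0.1927, 0.1216]
ee_rot: [-3.141, 0.001, 1.454]
wrist_force: [0.4, -0.7, -3.5]
width: 0.0648
finger_force: 30.0
```

>>> {"method": "carry_out", "body": {
  "increments": [
    [255,[0.5,0,35],0],
    [255,[0,0,20],0],
    [255,[0,0,8],0],
    [255,[0,0,7],0],
    [255,[0,0,6],0],
    [255,[0,0,0],0],
    [255,[0,0,0],0]
  ]
}}

```text
time: 21.7
tool_pos: [0.5291, 0.1946, 0.0469]
ee_rot: [3.14, -0.001, 1.456]
wrist_force: [-0.3, -0.1, -3.7]
width: 0.0649
finger_force: 30.0
```

>>> {"method": "carry_out", "body": {
  "increments": [
    [255,[0,0,4],0],
    [255,[0,0,4],0],
    [255,[0,0,0],0],
    [255,[0,0,0],0]
  ]
}}

```text
time: 22.1
tool_pos: [0.5283, 0.1945, 0.0378]
ee_rot: [-3.141, 0.0, 1.456]
wrist_force: [-0.8, 0.8, -3.1]
width: 0.0647
finger_force: 30.0
```

>>> {"method": "carry_out", "body": {
  "increments": [
    [255,[0,0,1.5],0],
    [255,[0,0,0],0],
    [255,[0,0,0],0]
  ]
}}

```text
time: 22.4
tool_pos: [0.5288, 0.1946, 0.0368]
ee_rot: [3.141, -0.0, 1.456]
wrist_force: [0.5, 0.3, -2.4]
width: 0.0646
finger_force: 30.0
```

>>> {"method": "carry_out", "body": {
  "increments": [
    [255,[0,0,0.7],0],
    [255,[0,0,0],0],
    [255,[0,0,0],0]
  ]
}}

```text
time: 22.7
tool_pos: [0.5288, 0.1946, 0.0367]
ee_rot: [3.141, -0.0, 1.456]
wrist_force: [-1.1, -0.2, 2.8]
width: 0.0648
finger_force: 30.0
```

Contact is confirmed, with the force turning upward. Releasing and lifting clear.

>>> {"method": "carry_out", "body": {
  "increments": [
    [20,[0,0,0],0],
    [20,[0,0,0],0],
    [20,[0,0,0],0],
    [20,[0,0,-30],0],
    [20,[0,0,-40],0],
    [20,[0,0,-40],0],
    [20,[-40,0,-40],0],
    [20,[-40,0,-20],0]
  ]
}}

```text
time: 23.5
tool_pos: [0.521, 0.1199, 0.2049]
ee_rot: [3.136, -0.001, 1.459]
wrist_force: [-0.1, -0.2, -0.4]
width: 0.0865
finger_force: 0.0
```

```bash
python3 - <<'E'
from h import *
o=robot.get_obs();print(o['tool_pos'],o['wrist_force'],o['width'])
d,c=snap('side','d10.png'); b=cv2.imread('pics/d9.png')
# motion of the three earlier parts since d9, and extent of change at the gear spigot
m=(cv2.absdiff(d,b).max(2)>30).astype(np.uint8)[225:305,170:330]
n,l,s,ce=cv2.connectedComponentsWithStats(m)
print([(tuple(s[i]+np.array([170,225,0,0,0]))) for i in range(1,n) if s[i][4]>6])
ps=[(.5287+.033*np.cos(t),.1942+.033*np.sin(t),z) for t in np.linspace(0,6.28,60) for z in(.018,.036)]+[(.5287+.02*np.cos(t),.1942+.02*np.sin(t),.048) for t in np.linspace(0,6.28,60)]
q=np.array([proj(c,p) for p in ps]);print(q.min(0),q.max(0))
E
```

```text
[0.52103642 0.11991923 0.20485971] [-0.06605567 -0.24405885 -0.4373125 ] 0.08653650730452564
[(np.int64(256), np.int64(262), np.int64(47), np.int64(38), np.int64(789)), (np.int64(267), np.int64(278), np.int64(14), np.int64(9), np.int64(57))]
[255.49012371 261.1415895 ] [290.05811681 290.14893759]
```

```bash
python3 -c "
from bench import robot
print(robot.close_job())"
```

```text
the job is handed in; nothing more can be done
None
```

I moved the castle nut, bearing, synchro ring and gear, in that order, onto their own spigots and handed the job in at about 24 s. Pictures after release show the nut, bearing and ring seated. The gear I checked only by contact force and its outline in the last side image, since my picture views were used up.

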